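Close up the watercolour box

ROBOT

A 6-joint arm with a two-finger parallel gripper is mounted at the origin on the work surface. World frame = base frame: x ahead of the robot, y to its left, z up, the work surface at z = 0. Lengths are in m, angles in rad, forces in N, time in s.
With the tool pointing down it reaches from about 0.35 to 0.775 m from the base axis. Payload 5.5 kg.
Tool frame: the origin (TCP) lies on the centre line of the jaws, within the pads' length; the fingertips stand 11 mm ahead of it and the grasp point (between the pads) lies 8 mm behind it (env.tip_reach is the distance from the TCP to the fingertips, in m); z points along the fingers, x is the direction in which the jaws open and shut, and the axes are right-handed (so a half turn about z gives the same grasp; the last joint's range is limited). The gripper opens to 85 mm and grips with 20 to 120 N. Pads are 22 mm wide; open, the fingers measure 114 mm over their backs; the gripper's body (76 mm by 85 mm) begins 54 mm behind the grasp point. The pads swing forward as they close: fully open they stand 13 mm farther back than shut.
Start: joints at [-1.471, 0.313, 0.046, 1.304, 0, 1.431], TCP at [0.137, -0.559, 0.22] pointing down, gripper open.
Joint ranges: [-2.76, 2.76], [-0.86, 1.69], [-1.03, 1.26], [-2.2, 2.34], [-1.47, 1.5], [-3.14, 3.14]. Speed limits (rad/s): [2.57, 2.57, 3.14, 3.14, 3.14, 3.14].

INTERFACE

Orientations are given as a unit quaternion [w, x, y, z].
In Python, from workcell import env gives the robot as it stands.
- The arm moves only by the tool carry_out, never from a script. Its argument "moves" is one flat list of numbers, 7 for each row, row after row: the gripper command: -1 is shut, 1 is fully open, values between are in proportion, then the shift along the tool's x, y, z in m, then the turn, a rotation vector about the tool's x, y, z in degrees. A call has exactly 5 rows; each row shifts and turns the pose as measured when the row begins, along the tool's axes as they then stand; what a row does not reach is not made up. A row lasts 1/8 s, in which the tool goes at most 62.5 mm and 10.7 degrees, less where a joint would pass 70% of its speed; a pose out of reach is approached as far as the arm can. A call is refused whole if a number of a shift passes 0.0625 or a number of a turn 10.7, either way. A call with a gripper value outside its range is refused whole. The fingers move at their own pace and stop on an object; "squeeze" is the grip in N (left out, the last holds). Time passes only in rows, so rows that do not move let the fingers close, or fill a call up. It gives the time, the measured TCP pose, the force and the opening at its end, in the units of the state.
- env.get_state(): the state, without advancing time (a new reading comes with each control period).
- env.read_camera(name): name is "side" or "top" or "wrist"; returns the picture (420x560x3 uint8, red, green, blue); there is no depth.
- env.calibration(name): a dict with "camera_matrix" (3x3 intrinsics, pixels), "rvec" (rotation vector, rad) and "tvec" (3), from world to camera coordinates, as OpenCV has them; the wrist camera has in their place "hand_eye" (4x4, takes a point from camera to tool coordinates, whose origin is the TCP and whose axes are the tool frame's). Camera axes: x right, y down, z forward; pixel columns grow to the right and rows downward; lengths in m; the calibration is good to about 2 mm. A picture is of the moment at which its call begins: read the wrist's pose just before it. calibration takes no time and is no camera call.
- env.hand_in(): hands the job in, once; it reports no verdict.
The state is a dict: "clock": time; "joint_pos": joint angles; "qvel": joint speeds; "tau": joint torques, N m; "tcp_pos": TCP position; "orientation": TCP orientation; "wrist_force": force on the tool from outside, world axes, zero at the start; "ft_torque": the same for the moment, N m; "finger_gap": finger opening in m.
Only numpy, scipy, OpenCV 4.12 (cv2) and the standard library are available. Lean on these libraries where they do the work, as an engineer would, in place of code of your own. Each camera call takes 0.05 s, during which the arm holds its last target. There are 200 camera calls.

TASK

Pack up the black watercolour box: with the fingertips, push the upright mixing leaf down flat over the paints first, then push the standing lid over it until it is fully shut. Do it gently, without slamming either one, leave the box standing where it is, and leave everything else on the table alone.

Things in the scene. Friction and masses are not known exactly. Their poses are not given: they have to be found in the camera images.
- paint_box: Enamelled steel watercolour box, black outside, white inside with rows of coloured pans; loose, roughly 1.5 kg in all. Origin: centre of its underside. The tray is 150 mm (box x) by 280 mm (box y); box z is up. The mixing leaf is hinged on the tray's -x long edge, the lid on its +x long edge, both hinge lines parallel to box y. Shut, the box is 38 mm high.
- leaf (a joint): Angle of the mixing leaf, rad: 0 = flat over the paints (its stop), 1.57 = upright, more = leaning outwards, away from the lid; starts about upright. Stiff hinge: it stays at any angle; pushing its free edge takes about 1 to 3 N. Lying flat, its black top is 26 mm above the box's underside.
- lid (a joint): Angle of the lid, rad: 0 = fully shut (its stop), 1.57 = upright, more = leaning back, away from the leaf; starts leaning back. Stiff hinge: it stays at any angle; pushing its free edge takes about 1 to 4 N. Shut, its black outer face is level, 38 mm above the box's underside.
- leaf_hinge (a point): Middle of the leaf's hinge line, at box x -75 mm, y 0, z 20 mm. The leaf's underside (white face) lies in the plane through this line, its black face 6 mm off it.
- leaf_edge (a point): Middle of the leaf's free long edge, mid-thickness; moves with the leaf. The leaf is a plate 6 mm thick, 143 mm from hinge line to free edge, 272 mm long along box y; black on the outer face, which ends up on top, white with mixing wells on the face towards the lid.
- lid_hinge (a point): Middle of the lid's hinge line, at box x +75 mm, y 0, z 26 mm. The lid's rim lies in the plane through this line, its black outer face 12 mm off it.
- lid_edge (a point): Middle of the lid's free long edge, half-way through its depth; moves with the lid. The lid is a shallow shell 12 mm deep in all, 150 mm from hinge line to free edge, 280 mm long along box y; black outside, white inside, with a small brass catch at this edge.
- seal: Bystander, loose, not to be disturbed: standing stone seal 26 x 26 mm and 64 mm tall with a green knob. Origin: centre of its underside.
- paste_pot: Bystander, loose, not to be disturbed: lidded blue porcelain seal-paste pot, 66 mm across, 37 mm tall. Origin: centre of its underside.
- water_cup: Bystander, loose, not to be disturbed: white porcelain water cup, 72 mm across, 68 mm tall, open. Origin: centre of its underside.
- ink_bottle: Bystander, loose, not to be disturbed: black ink bottle with red cap, 52 mm across, 75 mm tall. Origin: centre of its underside.
- ink_stick: Bystander, loose, not to be disturbed: black ink stick lying flat, 22 x 85 x 11 mm (its y axis is its length). Origin: centre of its underside.
- paperweight: Bystander, loose, not to be disturbed: dark wooden paperweight bar, 32 x 210 x 20 mm (its y axis is its length), on the painting. Origin: centre of its underside.
- dish: Bystander, loose, not to be disturbed: white porcelain colour dish, 110 mm across, 18 mm high. Origin: centre of its underside.

How it is judged:
By the outcome, as a careful person would: the job done as asked, in the order asked, and still so for the second after the job is handed in, with the robot touching nothing.
It also fails if it takes over 58 s, if anything falls off the work surface, if the arm or the gripper's body presses on something with over 40 N, if the wrist force passes 120 N, or if a joint passes its speed limit or range.

## Working session

There is one attempt and no reset: what is moved stays moved. The work goes in short steps, Python scripts to look and compute and a tool call to move; the robot and the scene stay as the last step left them, time stands still between calls to the robot, and variables do not carry over. Pictures are saved under pics/ and viewed, about 8 in all and at most 12, crops included, and the job is handed in when it is done.

Besides the shell and the picture viewer there is one more tool, called after "Request:" in YAML: its name, and indented under it one key for each argument. carry_out: Moves the arm, as the interface text tells. Its arguments: {"type":"object","properties":{"moves":{"type":"array"},"squeeze":{"type":"number"}},"required":["moves"]}

```bash
mkdir -p pics; ls; python3 - <<'E'
from workcell import env
import cv2
s=env.get_state(); print({k:s[k] for k in('clock','tcp_pos','orientation','finger_gap')}, env.tip_reach)
for n in('top','side'):
    cv2.imwrite(f'pics/{n}0.png',env.read_camera(n)[:,:,::-1]); c=env.calibration(n); print(n,c)
print(env.calibration('wrist'))
E
```

```text
pics
{'clock': 0.0, 'tcp_pos': array([ 0.13649758, -0.5580247 ,  0.21929474]), 'orientation': array([-6.59267734e-04,  7.86618252e-01, -6.17438972e-01, -6.37511268e-04]), 'finger_gap': 0.08513983036567882} 0.011
top {'camera_matrix': array([[453.90359325,   0.        , 280.44596065],
       [  0.        , 453.90359325, 216.81611199],
       [  0.        ,   0.        ,   1.        ]]), 'rvec': array([ 2.15965522, -2.20834655,  0.07916254]), 'tvec': array([-0.02514375,  0.52146432,  1.30021515])}
side {'camera_matrix': array([[485.08787837,   0.        , 279.6396363 ],
       [  0.        , 485.08787837, 212.8097935 ],
       [  0.        ,   0.        ,   1.        ]]), 'rvec': array([ 0.50568694, -2.52033927,  1.42101927]), 'tvec': array([0.48999739, 0.17978   , 1.4753007 ])}
{'camera_matrix': array([[318.22386179,   0.        , 280.64236367],
       [  0.        , 318.22386179, 206.99371413],
       [  0.        ,   0.        ,   1.        ]]), 'hand_eye': array([[ 9.99999298e-01, -1.00146391e-03, -6.34082766e-04,
         2.81441873e-04],
       [ 1.15199410e-03,  9.47092534e-01,  3.20958572e-01,
        -8.19097980e-02],
       [ 2.79106627e-04, -3.20959077e-01,  9.47093022e-01,
        -1.53958816e-01],
       [ 0.00000000e+00,  0.00000000e+00,  0.00000000e+00,
         1.00000000e+00]])}
```

View pics/top0.png

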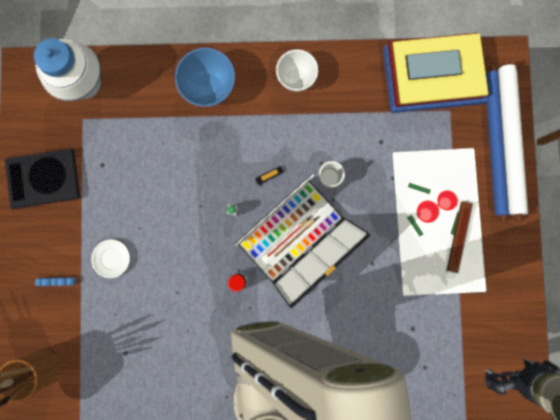

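View pics/side0.png

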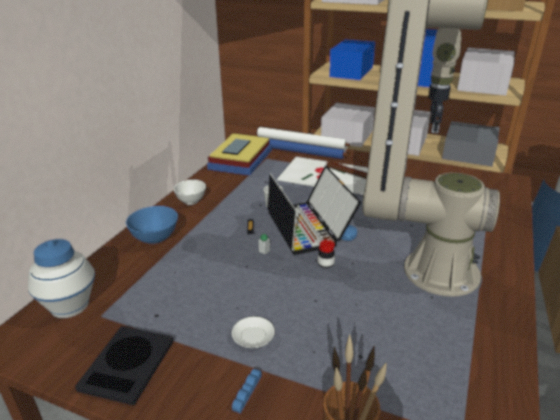

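```bash
python3 - <<'E'
import cv2, numpy as np
a=cv2.imread('pics/top0.png')[150:320,210:390]; b=cv2.imread('pics/side0.png')[155:275,235:375]
a=cv2.resize(a,None,fx=3,fy=3,interpolation=2)[:510]; b=cv2.resize(b,None,fx=3,fy=3,interpolation=2)
a=cv2.resize(a,(540,510))
cv2.imwrite('pics/c0.png',cv2.resize(a,(540,510)))
b=cv2.resize(b,None,fx=5/3,fy=5/3); cv2.imwrite('pics/c1.png',b)
E
```

```text
(no output)
```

View pics/c0.png

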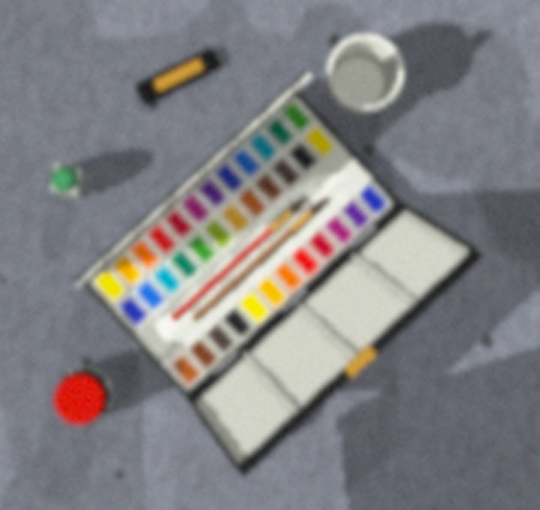

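View pics/c1.png

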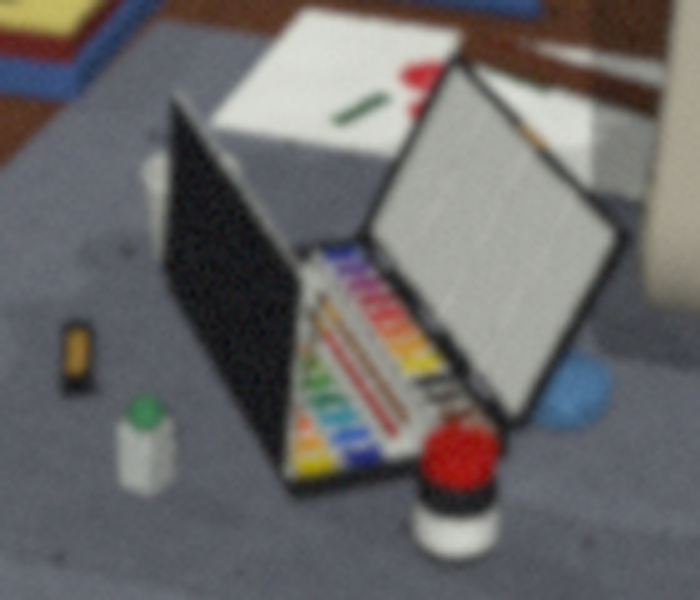

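```bash
cat > h.py <<'E'
import numpy as np, cv2
from workcell import env
def P(n):
    c=env.calibration(n); R=cv2.Rodrigues(c['rvec'])[0]
    return c['camera_matrix'],R,c['tvec']
def ray(n,px):
    K,R,t=P(n); return -R.T@t, R.T@np.linalg.inv(K)@np.r_[px,1]
def tri(a,b):
    M=[K@np.c_[R,t] for K,R,t in(P('top'),P('side'))]
    X=cv2.triangulatePoints(M[0],M[1],np.array(a,float)[:,None],np.array(b,float)[:,None]).ravel(); return X[:3]/X[3]
def plane(n,px,z):
    o,d=ray(n,px); return o+d*(z-o[2])/d[2]
def proj(n,X):
    K,R,t=P(n); p=K@(R@np.array(X,float)+t); return p[:2]/p[2]
E
python3 - <<'E'
from h import *
np.set_printoptions(precision=4,suppress=True)
T=lambda x,y:np.array([x/3+210,y/3+150]); S=lambda x,y:np.array([x/5+235,y/5+155])
for n,a,b in [('leafA',(80,282),(302,268)),('leafB',(312,75),(177,97)),('lidA',(244,468),(622,235)),('lidB',(476,252),(458,62)),('catch',(361,361),(533,133)),('cap',(80,398),(459,435)),('seal',(65,179),(145,400))]:
    X=tri(T(*a),S(*b)); print(n,X, proj('top',X)-T(*a),proj('side',X)-S(*b))
print('cup rim',plane('top',T(366,72),.068)[:2])
print('trayleafnear side',plane('side',S(292,492),0),'top inner (195,393) z.024',plane('top',T(195,393),.024),plane('top',T(402,208),.026))
print('pot side', plane('side',S(578,390),.035))
E
```

```text
leafA [0.444  0.0778 0.1675] [-0.2162 -0.5686] [0.4473 0.028 ]
leafB [ 0.6192 -0.1268  0.1562] [-0.0881 -0.2182] [0.1527 0.0182]
lidA [ 0.2808 -0.0595  0.1531] [-0.0559 -0.172 ] [ 0.1289 -0.0072]
lidB [ 0.4597 -0.2663  0.1498] [0.1875 0.5326] [-0.3553 -0.0039]
catch [ 0.3703 -0.1618  0.1593] [-0.0898 -0.2644] [ 0.1858 -0.0043]
cap [0.3379 0.0876 0.0781] [-0.0102 -0.0291] [0.0243 0.0002]
seal [0.5421 0.1007 0.0603] [-0.1545 -0.3826] [0.3169 0.037 ]
cup rim [ 0.6349 -0.1846]
trayleafnear side [0.4499 0.0805 0.    ] top inner (195,393) z.024 [ 0.3364 -0.0171  0.024 ] [ 0.5089 -0.2202  0.026 ]
pot side [ 0.2999 -0.0522  0.035 ]
```

Request:
carry_out:
  moves: [-1,0,0,-0.02,0,0,-8.9,-1,0,0,-0.02,0,0,-8.9,-1,0,0,-0.01,0,0,-8.9,-1,-0.011,-0.05,0,0,0,0,-1,-0.011,-0.055,0,0,0,0]

```text
clock: 0.72
tcp_pos: [0.2001, -0.4719, 0.2672]
orientation: [-0.003, 0.91, -0.415, -0.002]
wrist_force: [0.1, 0.6, 0.5]
finger_gap: 0.0005
```

Request:
carry_out:
  moves: [-1,-0.011,-0.055,0,0,0,0,-1,-0.011,-0.055,0,0,0,0,-1,-0.011,-0.055,0,0,0,0,-1,-0.011,-0.055,0,0,0,0,-1,-0.011,-0.055,0,0,0,0]

```text
clock: 1.35
tcp_pos: [0.3751, -0.2421, 0.2674]
orientation: [-0.004, 0.909, -0.416, -0.003]
wrist_force: [0.7, -0.4, 1.2]
finger_gap: 0.0
```

Request:
carry_out:
  moves: [-1,-0.01,-0.057,0,0,0,0,-1,-0.01,-0.057,0,0,0,0,-1,-0.01,-0.057,0,0,0,0,-1,-0.01,-0.057,0,0,0,0,-1,-0.01,-0.057,0,0,0,0]

```text
clock: 1.98
tcp_pos: [0.5621, -0.0092, 0.2683]
orientation: [-0.004, 0.909, -0.416, -0.003]
wrist_force: [1.0, -1.0, -0.2]
finger_gap: 0.0
```

Request:
carry_out:
  moves: [-1,-0.005,-0.055,0,0,0,0,-1,0,0,0,0,0,0,-1,0,0,0,0,0,0,-1,0,0,0,0,0,0,-1,0,0,0,0,0,0]

```text
clock: 2.6
tcp_pos: [0.6008, 0.0338, 0.2658]
orientation: [-0.003, 0.91, -0.415, -0.005]
wrist_force: [-0.4, -0.8, 0.0]
finger_gap: 0.0002
```

```bash
cat >> h.py <<'E'
C=np.array([.480,-.071]); BX=np.array([-.760,-.650]); BY=np.array([.650,-.760])
def st():
    s=env.get_state(); d=s['tcp_pos'][:2]-C
    print('t',round(s['clock'],2),'tip box x,y,z mm',np.round(1e3*np.array([d@BX,d@BY,s['tcp_pos'][2]-.011]),1),'q',np.round(s['orientation'],4),'F',np.round(s['wrist_force'],1),'j',np.round(s['joint_pos'],2))
    return s
def snap(name):
    v=[cv2.resize(env.read_camera(n)[r0:r1,c0:c1,::-1],None,fx=f,fy=f,interpolation=2) for n,r0,r1,c0,c1,f in(('top',140,330,200,400,2),('side',130,275,235,375,2.62))]
    h=min(a.shape[0] for a in v); cv2.imwrite(name,np.hstack([a[:h] for a in v]))
E
python3 -c "
from h import *
st(); snap('pics/s1.png')"
```

```text
t 2.6 tip box x,y,z mm [-159.9   -1.1  254.8] q [-0.003   0.91   -0.4145 -0.0052] F [-0.4 -0.8  0. ] j [-0.08  0.37  0.23  1.44  0.01  2.34]
```

View pics/s1.png

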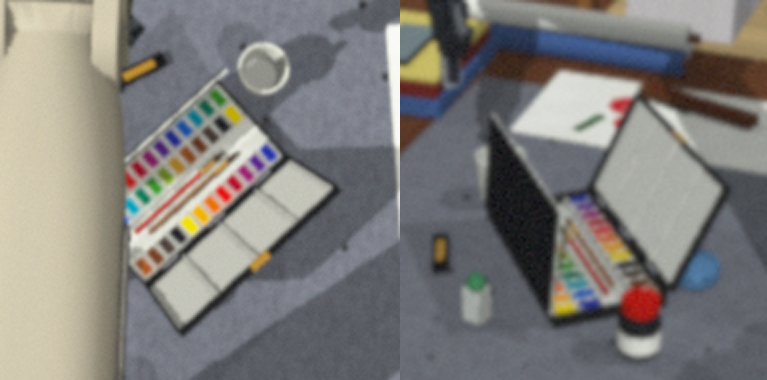

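Request:
carry_out:
  moves: [-1,0,0,0.038,0,0,0,-1,0,0.015,0.038,0,0,0,-1,0,0.015,0.038,0,0,0,-1,0,0.015,0,0,0,0,-1,0,0.005,0,0,0,0]

```text
clock: 3.32
tcp_pos: [0.5626, -0.0012, 0.1531]
orientation: [-0.004, 0.909, -0.416, -0.002]
wrist_force: [-0.4, -0.4, 0.2]
finger_gap: 0.0002
```

```bash
python3 -c "
from h import *
st()"
```

```text
t 3.33 tip box x,y,z mm [-108.1    0.7  142.1] q [-0.0044  0.9093 -0.4161 -0.0015] F [-0.4 -0.4  0.2] j [-0.15  0.32 -0.12  1.14  0.01  2.28]
```

Request:
carry_out:
  moves: [-1,0,0.006,0,0,0,0,-1,0,0.006,0,0,0,0,-1,0,0.006,0,0,0,0,-1,0,0.006,0,0,0,0,-1,0,0.006,0,0,0,0]

```text
clock: 3.95
tcp_pos: [0.5421, -0.0225, 0.1578]
orientation: [-0.006, 0.909, -0.416, 0.003]
wrist_force: [0.2, 0.1, 0.5]
finger_gap: -0.0001
```

```bash
python3 -c "
from h import *
st()"
```

```text
t 3.95 tip box x,y,z mm [-78.7   3.5 146.8] q [-0.0056  0.9094 -0.416   0.0027] F [0.2 0.1 0.5] j [-0.2   0.27 -0.17  1.12  0.01  2.23]
```

Request:
carry_out:
  moves: [-1,0,0.007,0.003,0,0,0,-1,0,0.007,0.002,0,0,0,-1,0,0.007,0.002,0,0,0,-1,0,0.007,0.002,0,0,0,-1,0,0.007,0.002,0,0,0]

```text
clock: 4.58
tcp_pos: [0.5135, -0.0468, 0.1452]
orientation: [-0.006, 0.909, -0.416, 0.002]
wrist_force: [0.4, -0.3, -0.7]
finger_gap: 0.0001
```

```bash
python3 -c "
from h import *
st(); snap('pics/s2.png')"
```

```text
t 4.58 tip box x,y,z mm [-41.2   3.4 134.2] q [-0.0055  0.9094 -0.4159  0.0023] F [ 0.4 -0.3 -0.7] j [-0.25  0.23 -0.25  1.08  0.01  2.18]
```

View pics/s2.png

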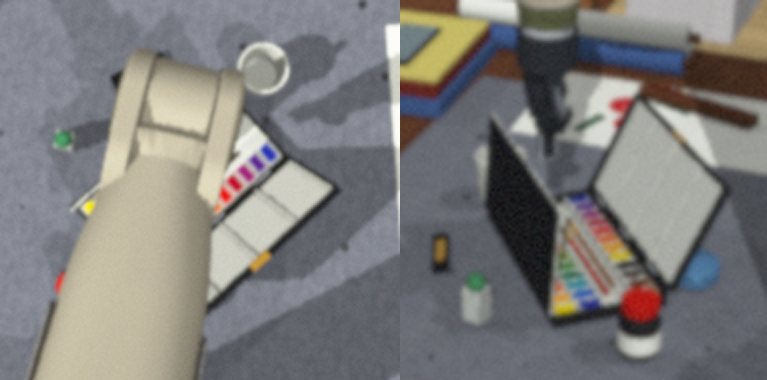

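```bash
python3 - <<'E'
from h import *
f=lambda n,X:(proj(n,X)-(np.array([235,130]) if n=='side' else np.array([200,140])))*(2.62 if n=='side' else 2)+(np.array([400,0]) if n=='side' else 0)
s=env.get_state();p=s['tcp_pos']
print('tip',f('side',p-[0,0,.011]),'tcp',f('side',p),'up60',f('side',p+[0,0,.06]))
for b in([-75,-136,20],[-75,-136,163],[-75,136,163],[-75,0,163],[-75,-140,0],[75,-140,0],[75,140,0],[75,140,26],[75,-140,26]):
    X=np.r_[C+BX*b[0]/1e3+BY*b[1]/1e3,b[2]/1e3]; print(b,f('top',X),f('side',X))
im=env.read_camera('side')[120:290,225:385,::-1]; cv2.imwrite('pics/s3.png',cv2.resize(im,None,fx=3.5,fy=3.5,interpolation=2))
cv2.imwrite('pics/w3.png',env.read_camera('wrist')[:,:,::-1])
E
```

```text
tip [544.23129537 172.05651871] tcp [544.24655431 164.46610575] up60 [544.33171417 122.10415533]
[-75, -136, 20] [ 80.51708437 205.15787743] [553.92858859 310.49585016]
[-75, -136, 163] [ 70.59137307 203.36754942] [554.62820025 209.93575945]
[-75, 136, 163] [227.12750094  64.0342945 ] [488.46822412 111.42200119]
[-75, 0, 163] [149.29030104 133.31740865] [519.23410105 157.23311449]
[-75, -140, 0] [ 79.69367632 207.19728944] [554.89566593 325.62294675]
[75, -140, 0] [147.74222982 283.95825764] [667.71549549 303.57455764]
[75, 140, 0] [289.5012185  156.29005146] [590.10612642 197.38389981]
[75, 140, 26] [292.02242227 155.03364657] [590.47738553 181.63595299]
[75, -140, 26] [147.45827705 285.23859505] [668.79726714 286.44892784]
```

View pics/w3.png

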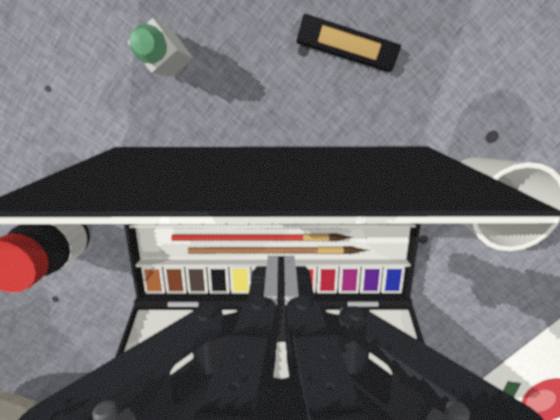

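View pics/s3.png

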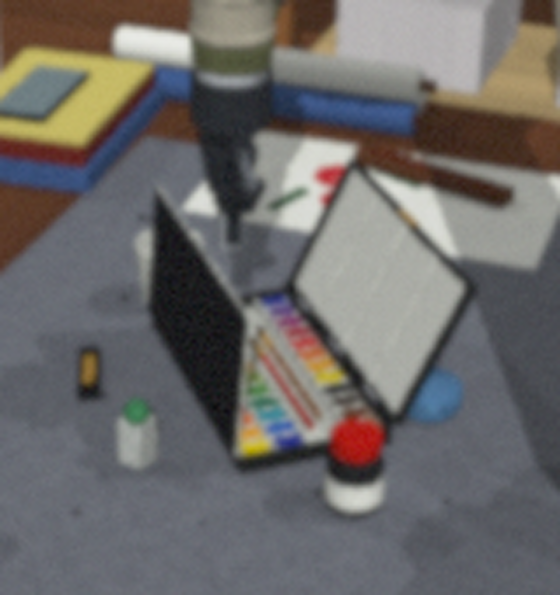

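Request:
carry_out:
  moves: [-1,0,0,-0.04,0,0,0,-1,0,0,-0.03,0,0,0,-1,0,-0.04,0,0,0,0,-1,0,-0.04,0,0,0,0,-1,0,0,0,0,0,0]

```text
clock: 5.4
tcp_pos: [0.5768, 0.0067, 0.2196]
orientation: [-0.006, 0.909, -0.416, 0.004]
wrist_force: [-1.0, -0.6, -0.4]
finger_gap: 0.0001
```

Request:
carry_out:
  moves: [-1,0,0,0.02,0,0,0,-1,0,0,0.025,0,0,0,-1,0,0,0.025,0,0,0,-1,0,0,0.02,0,0,0,-1,0,0,0,0,0,0]

```text
clock: 6.02
tcp_pos: [0.5759, 0.0063, 0.1275]
orientation: [-0.006, 0.909, -0.416, 0.003]
wrist_force: [-0.1, 0.5, -0.2]
finger_gap: 0.0002
```

```bash
cat >> h.py <<'E'
def leafrow():
    im=env.read_camera('wrist').astype(int); g=im.max(2)
    out=[]
    for c in(150,200,350,400):
        col=g[:,c-3:c+4].mean(1); dark=col<45
        r=np.flatnonzero(dark); out.append((r.min() if len(r) else None, np.round(col[60:300:15]).astype(int).tolist()))
    print(out); return im
E
python3 -c "
from h import *
st(); im=leafrow(); cv2.imwrite('pics/w4.png',im[:,:,::-1].astype('uint8'))"
```

```text
t 6.03 tip box x,y,z mm [-123.1    3.6  116.5] q [-0.0055  0.9094 -0.416   0.0034] F [-0.1  0.5 -0.2] j [-0.13  0.35 -0.13  1.08  0.01  2.3 ]
[(np.int64(241), [169, 163, 167, 148, 160, 152, 152, 171, 137, 157, 161, 155, 46, 37, 41, 38]), (np.int64(240), [167, 174, 174, 164, 151, 158, 106, 117, 108, 161, 161, 145, 41, 38, 37, 34]), (np.int64(136), [167, 168, 164, 163, 152, 49, 205, 148, 155, 161, 154, 161, 37, 38, 41, 38]), (np.int64(240), [163, 172, 166, 155, 154, 157, 129, 142, 156, 154, 156, 158, 39, 37, 30, 32])]
```

View pics/w4.png

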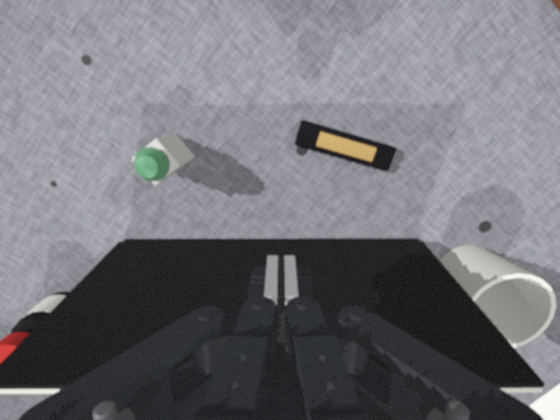

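Request:
carry_out:
  moves: [-1,0,0.01,0,0,0,0,-1,0,0.006,0,0,0,0,-1,0,0.006,0,0,0,0,-1,0,0.006,0,0,0,0,-1,0,0.006,0,0,0,0]

```text
clock: 6.7
tcp_pos: [0.5509, -0.0182, 0.1316]
orientation: [-0.006, 0.909, -0.416, 0.007]
wrist_force: [1.3, 1.2, -1.2]
finger_gap: -0.0
```

```bash
cat >> h.py <<'E'
def leafang():
    s=st(); im=env.read_camera('wrist'); H=env.calibration('wrist')['hand_eye']; K=env.calibration('wrist')['camera_matrix']
    from scipy.spatial.transform import Rotation as Ro
    q=s['orientation']; R=Ro.from_quat([*q[1:],q[0]]).as_matrix()
    g=im.max(2).astype(float)
    m=((g<75)).astype(np.uint8); hits=[]
    for c in(420,440,460,130,110,150,180,380):
        d=g[:,c-2:c+3].mean(1)
        for r in range(20,412):
            if d[r-9:r-3].max()<60 and d[r:r+3].min()>110: hits.append((c,r)); break
    for c,r in hits:
        d=R@H[:3,:3]@np.linalg.inv(K)@[c,r,1]; o=s['tcp_pos']+R@H[:3,3]
        # meet circle radius .143 about hinge in box x-z plane
        ob=np.array([(o[:2]-C)@BX+.075,o[2]-.020]); db=np.array([d[:2]@BX,d[2]])
        a=db@db;b=ob@db;cc=ob@ob-.143**2; D=b*b-a*cc
        ts=[(-b+k*np.sqrt(D))/a for k in(-1,1)] if D>0 else []
        print((c,r),[np.round(np.degrees(np.arctan2(*(ob+t*db)[::-1])),1) for t in ts],end=' ')
    print(); return im
E
python3 -c "
from h import *
leafang()"
```

```text
t 6.7 tip box x,y,z mm [-88.2   6.  120.6] q [-0.0064  0.9093 -0.4161  0.0069] F [ 1.3  1.2 -1.2] j [-0.18  0.3  -0.2   1.06  0.01  2.25]
(420, 321) [np.float64(88.9), np.float64(-14.0)] (440, 321) [np.float64(88.9), np.float64(-14.0)] (460, 321) [np.float64(88.9), np.float64(-13.9)] (130, 322) [np.float64(88.8), np.float64(-13.7)] (110, 322) [np.float64(88.8), np.float64(-13.7)] (150, 322) [np.float64(88.8), np.float64(-13.7)] (380, 130) [np.float64(124.9), np.float64(-116.7)]
```

Request:
carry_out:
  moves: [-1,-0.001,0.007,0.001,0,0,0,-1,-0.001,0.007,0.001,0,0,0,-1,-0.001,0.007,0.001,0,0,0,-1,-0.001,0.007,0.001,0,0,0,-1,-0.001,0.007,0.001,0,0,0]

```text
clock: 7.38
tcp_pos: [0.5204, -0.0387, 0.126]
orientation: [-0.007, 0.909, -0.416, 0.008]
wrist_force: [0.6, 0.8, 0.1]
finger_gap: -0.0
```

```bash
python3 -c "
from h import *
leafang()"
```

```text
t 7.38 tip box x,y,z mm [-51.7   1.7 115. ] q [-0.0069  0.9093 -0.416   0.0081] F [0.6 0.8 0.1] j [-0.23  0.24 -0.29  1.02  0.01  2.19]
(420, 324) [np.float64(73.2), np.float64(2.5)] (440, 324) [np.float64(73.2), np.float64(2.6)] (460, 324) [np.float64(73.2), np.float64(2.6)] (130, 326) [np.float64(72.8), np.float64(3.3)] (110, 326) [np.float64(72.9), np.float64(3.2)] (150, 326) [np.float64(72.8), np.float64(3.3)] (380, 83) [np.float64(116.7), np.float64(-124.2)]
```

Request:
carry_out:
  moves: [-1,0,0.0055,0.001,0,0,0,-1,0,0.005,0.001,0,0,0,-1,0,0.005,0.002,0,0,0,-1,0,0.004,0.002,0,0,0,-1,0,0.004,0.003,0,0,0]

```text
clock: 8.05
tcp_pos: [0.5003, -0.0551, 0.1157]
orientation: [-0.007, 0.909, -0.416, 0.007]
wrist_force: [0.8, 0.1, 0.7]
finger_gap: 0.0001
```

Request:
carry_out:
  moves: [-1,0,0.004,0.003,0,0,0,-1,0,0.004,0.003,0,0,0,-1,0,0.004,0.003,0,0,0,-1,0,0.004,0.003,0,0,0,-1,0,0.003,0.004,0,0,0]

```text
clock: 8.68
tcp_pos: [0.485, -0.0685, 0.0983]
orientation: [-0.006, 0.909, -0.416, 0.007]
wrist_force: [-0.6, 1.4, 0.1]
finger_gap: -0.0001
```

```bash
python3 -c "
from h import *
leafang()"
```

```text
t 8.68 tip box x,y,z mm [-5.4  1.3 87.3] q [-0.0063  0.9092 -0.4162  0.0071] F [-0.6  1.4  0.1] j [-0.31  0.21 -0.4   0.94  0.01  2.12]
(420, 326) [np.float64(54.6), np.float64(21.9)] (440, 326) [np.float64(54.6), np.float64(22.0)] (460, 326) [np.float64(54.6), np.float64(22.0)]
```

Request:
carry_out:
  moves: [-1,0,0.003,0.004,0,0,0,-1,0,0.003,0.004,0,0,0,-1,0,0.002,0.004,0,0,0,-1,0,0.002,0.004,0,0,0,-1,0,0.002,0.004,0,0,0]

```text
clock: 9.35
tcp_pos: [0.475, -0.0769, 0.0762]
orientation: [-0.006, 0.909, -0.416, 0.007]
wrist_force: [0.4, -0.5, 1.5]
finger_gap: -0.0001
```

Request:
carry_out:
  moves: [-1,0,0.002,0.004,0,0,0,-1,0,0.002,0.003,0,0,0,-1,0,0.001,0.003,0,0,0,-1,0,0.001,0.003,0,0,0,-1,0,0,0,0,0,0]

```text
clock: 9.98
tcp_pos: [0.4701, -0.0809, 0.0617]
orientation: [-0.006, 0.909, -0.416, 0.006]
wrist_force: [-0.1, -0.1, -0.5]
finger_gap: 0.0002
```

```bash
python3 -c "
from h import *
leafang(); snap('pics/s5.png')"
```

```text
t 9.97 tip box x,y,z mm [14.   1.1 50.7] q [-0.0059  0.9092 -0.4162  0.0062] F [-0.1 -0.1 -0.5] j [-0.35  0.23 -0.48  0.85  0.01  2.08]
```

View pics/s5.png

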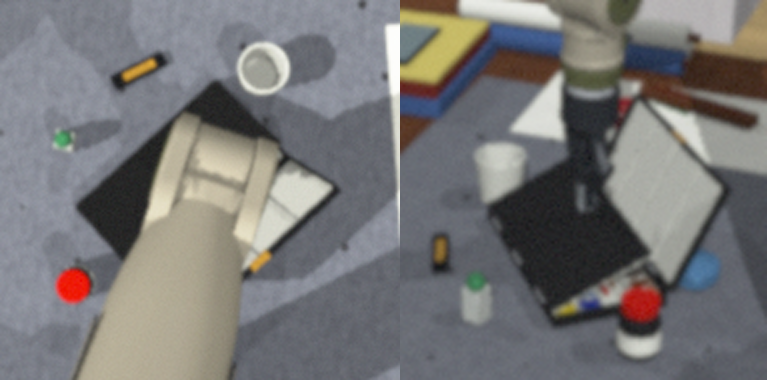

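Request:
carry_out:
  moves: [-1,0,0.001,0.003,0,0,0,-1,0,0.001,0.003,0,0,0,-1,0,0.001,0.003,0,0,0,-1,0,0.001,0.003,0,0,0,-1,0,0,0.002,0,0,0]

```text
clock: 10.75
tcp_pos: [0.4674, -0.0838, 0.0473]
orientation: [-0.006, 0.909, -0.416, 0.007]
wrist_force: [-1.0, -0.8, 0.8]
finger_gap: -0.0001
```

```bash
python3 -c "
from h import *
st()"
```

```text
t 10.75 tip box x,y,z mm [17.9  1.6 36.3] q [-0.0058  0.9092 -0.4162  0.0067] F [-1.  -0.8  0.8] j [-0.35  0.24 -0.51  0.81  0.01  2.08]
```

Request:
carry_out:
  moves: [-1,0,0,0.002,0,0,0,-1,0,0,0.002,0,0,0,-1,0,0,0.002,0,0,0,-1,0,0,0.0015,0,0,0,-1,0,0,0.001,0,0,0]

```text
clock: 11.38
tcp_pos: [0.4676, -0.0838, 0.0381]
orientation: [-0.006, 0.909, -0.416, 0.007]
wrist_force: [-0.4, -0.5, 0.7]
finger_gap: -0.0
```

Request:
carry_out:
  moves: [-1,0,0,0.001,0,0,0,-1,0,0,0.001,0,0,0,-1,0,0,0,0,0,0,-1,0,0,0,0,0,0,-1,0,0,0,0,0,0]

```text
clock: 12.0
tcp_pos: [0.4677, -0.0836, 0.0359]
orientation: [-0.006, 0.909, -0.416, 0.007]
wrist_force: [0.3, -0.2, 0.8]
finger_gap: 0.0
```

```bash
python3 -c "
from h import *
st()"
```

```text
t 12.0 tip box x,y,z mm [17.6  1.6 24.9] q [-0.0059  0.9093 -0.4161  0.0066] F [ 0.3 -0.2  0.8] j [-0.35  0.25 -0.52  0.78  0.01  2.08]
```

Request:
carry_out:
  moves: [-1,0,0,0.001,0,0,0,-1,0,0,0.001,0,0,0,-1,0,0,0.001,0,0,0,-1,0,0,0.001,0,0,0,-1,0,0,0.001,0,0,0]

```text
clock: 12.62
tcp_pos: [0.4677, -0.0837, 0.0307]
orientation: [-0.006, 0.909, -0.416, 0.007]
wrist_force: [0.5, -0.2, 1.1]
finger_gap: 0.0002
```

Request:
carry_out:
  moves: [-1,0,0,0.001,0,0,0,-1,0,0,0.001,0,0,0,-1,0,0,0.001,0,0,0,-1,0,0,0.001,0,0,0,-1,0,0,0,0,0,0]

```text
clock: 13.25
tcp_pos: [0.4678, -0.0837, 0.0263]
orientation: [-0.006, 0.909, -0.416, 0.007]
wrist_force: [-0.3, 0.8, 0.0]
finger_gap: -0.0001
```

```bash
python3 -c "
from h import *
st()
snap('pics/s6.png'); cv2.imwrite('pics/w6.png',env.read_camera('wrist')[:,:,::-1])"
```

```text
t 13.25 tip box x,y,z mm [17.5  1.7 15.3] q [-0.0058  0.9092 -0.4162  0.0066] F [-0.3  0.8  0. ] j [-0.35  0.27 -0.53  0.76  0.01  2.08]
```

View pics/w6.png

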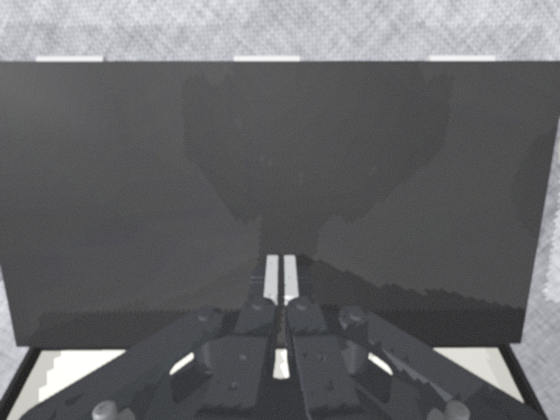

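Request:
carry_out:
  moves: [-1,0,0,0.0015,0,0,0,-1,0,0,0.0015,0,0,0,-1,0,0,0.0015,0,0,0,-1,0,0,0.0015,0,0,0,-1,0,0,0.001,0,0,0]

```text
clock: 14.02
tcp_pos: [0.4678, -0.0837, 0.0189]
orientation: [-0.006, 0.909, -0.416, 0.007]
wrist_force: [-0.2, -0.5, 0.4]
finger_gap: 0.0
```

```bash
cat >> h.py <<'E'
def freeedge():
    s=st(); g=env.read_camera('wrist').max(2).astype(float)
    # black/white transition at row along cols 60..130, 430..490
    rows=[]
    for c in(70,100,440,470):
        d=g[:,c-3:c+4].mean(1); k=np.argmax(d[262:419]-d[254:411])+258; rows.append(k)
    print('rows',rows,'tcpz',s['tcp_pos'][2])
    for r in rows:
        t=(r-207)/318.2; ca,sa=.947,.321
        y,z=sa+t*ca,ca-t*sa; ox=s['tcp_pos'][:2]-C; ox=(ox@BX)-.0819+.075; oz=s['tcp_pos'][2]+.154-.02
        a=y*y+z*z;b=ox*y-oz*z;c=ox**2+oz**2-.143**2;D=b*b-a*c
        if D>0:
            for k in(-1,1):
                L=(-b+k*D**.5)/a; print(round(np.degrees(np.arctan2(oz-L*z,ox+L*y)),1),end=' ')
    print()
E
python3 -c "
from h import *
freeedge()"
```

```text
t 14.03 tip box x,y,z mm [17.5  1.8  7.9] q [-0.0057  0.9092 -0.4162  0.0066] F [-0.2 -0.5  0.4] j [-0.35  0.28 -0.54  0.74  0.01  2.08]
rows [np.int64(361), np.int64(360), np.int64(345), np.int64(358)] tcpz 0.018949059439702178
81.1 8.0 81.1 7.7 81.5 2.8 81.2 7.0
```

Request:
carry_out:
  moves: [-1,0,0,0.0015,0,0,0,-1,0,0,0.0015,0,0,0,-1,0,0,0.0015,0,0,0,-1,0,0,0.001,0,0,0,-1,0,0,0,0,0,0]

```text
clock: 14.7
tcp_pos: [0.468, -0.0837, 0.0152]
orientation: [-0.006, 0.909, -0.416, 0.007]
wrist_force: [0.8, 0.2, -0.8]
finger_gap: 0.0004
```

```bash
python3 -c "
from h import *
freeedge()"
```

```text
t 14.7 tip box x,y,z mm [17.4  1.9  4.2] q [-0.0056  0.9093 -0.4161  0.0071] F [ 0.8  0.2 -0.8] j [-0.35  0.28 -0.55  0.73  0.01  2.08]
rows [np.int64(365), np.int64(352), np.int64(347), np.int64(363)] tcpz 0.015162537594619423
82.9 7.4 83.1 3.4 83.2 1.8 82.9 6.8
```

Request:
carry_out:
  moves: [-1,0,0,0.002,0,0,0,-1,0,0,0.002,0,0,0,-1,0,0,0.002,0,0,0,-1,0,0,0.002,0,0,0,-1,0,0,0.002,0,0,0]

```text
clock: 15.38
tcp_pos: [0.4683, -0.0838, 0.0147]
orientation: [-0.005, 0.909, -0.416, 0.009]
wrist_force: [-7.5, 2.1, 24.6]
finger_gap: 0.0001
```

```bash
python3 -c "
from h import *
freeedge(); snap('pics/s7.png');cv2.imwrite('pics/w7.png',env.read_camera('wrist')[:,:,::-1])"
```

```text
t 15.38 tip box x,y,z mm [17.2  2.2  3.7] q [-0.0051  0.9094 -0.4158  0.0091] F [-7.5  2.1 24.6] j [-0.35  0.28 -0.55  0.72  0.01  2.08]
rows [np.int64(367), np.int64(353), np.int64(347), np.int64(362)] tcpz 0.014692449308714998
83.1 7.7 83.3 3.4 83.4 1.5 83.2 6.2
```

Request:
carry_out:
  moves: [-1,0,0,-0.02,0,0,0,-1,0,0,-0.05,0,0,0,-1,0,0,-0.05,0,0,0,-1,0,0,-0.05,0,0,0,-1,0,0,-0.05,0,0,0]

```text
clock: 16.2
tcp_pos: [0.4611, -0.083, 0.2362]
orientation: [-0.005, 0.909, -0.416, 0.005]
wrist_force: [1.1, -0.2, -0.6]
finger_gap: -0.0002
```

```bash
python3 -c "
from h import *
st()
a=env.read_camera('wrist')[:,:,::-1]; b=env.read_camera('side')[130:275,235:375,::-1]
a=cv2.resize(a,(440,330)); b=cv2.resize(b,None,fx=330/145,fy=330/145,interpolation=2); cv2.imwrite('pics/s8.png',np.hstack([a,b[:330]]))"
```

```text
t 16.2 tip box x,y,z mm [ 22.2  -3.2 225.2] q [-0.0052  0.9094 -0.4158  0.0046] F [ 1.1 -0.2 -0.6] j [-0.36  0.09 -0.19  1.28  0.01  2.07]
```

View pics/s8.png

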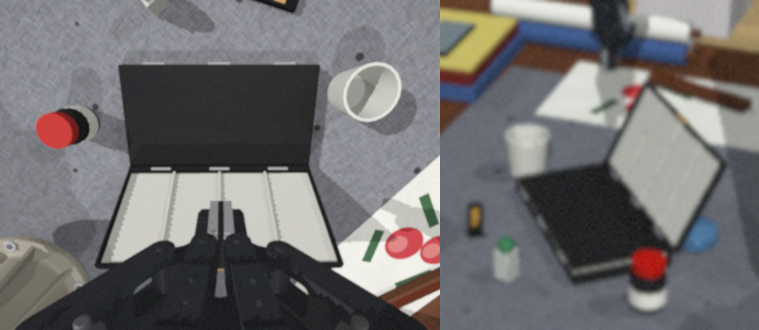

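Request:
carry_out:
  moves: [-1,0,0.045,0,0,0,0,-1,0,0.045,0,0,0,0,-1,0,0.045,0,0,0,0,-1,0,0.045,0,0,0,0,-1,0,0,0,0,0,0]

```text
clock: 16.92
tcp_pos: [0.3261, -0.2049, 0.2341]
orientation: [-0.006, 0.91, -0.414, 0.01]
wrist_force: [0.8, -0.5, -0.5]
finger_gap: 0.0
```

```bash
python3 -c "
from h import *
st()"
```

```text
t 16.93 tip box x,y,z mm [204.    1.8 223.1] q [-0.006   0.91   -0.4145  0.0102] F [ 0.8 -0.5 -0.5] j [-0.79 -0.08 -0.37  1.26  0.02  1.64]
```

Request:
carry_out:
  moves: [-1,0,0,0.03,0,0,0,-1,0,0,0.03,0,0,0,-1,0,0,0.03,0,0,0,-1,0,0,0.02,0,0,0,-1,0,0,0,0,0,0]

```text
clock: 17.55
tcp_pos: [0.331, -0.2025, 0.1189]
orientation: [-0.007, 0.91, -0.414, 0.01]
wrist_force: [-0.2, 0.3, 0.6]
finger_gap: 0.0
```

```bash
cat >> h.py <<'E'
def lid():
    "lid angle from white->black edges in the wrist view is not seen; use brass catch in side+top views"
    s=st()
    for n in('side','top'):
        im=env.read_camera(n); hsv=cv2.cvtColor(im,cv2.COLOR_RGB2HSV)
        m=cv2.inRange(hsv,(10,110,110),(28,255,255)); m[:, :255 if n=='side' else 225]=0; m[:150]=0; m[:,390:]=0; m[290:]=0
        k,_,stt,cen=cv2.connectedComponentsWithStats(m); print(n,[(stt[i,4],cen[i].round(1).tolist()) for i in range(1,k) if stt[i,4]>4])
E
python3 -c "
from h import *
lid()"
```

```text
t 17.55 tip box x,y,z mm [198.7   3.1 107.9] q [-0.0074  0.9103 -0.4138  0.0104] F [-0.2  0.3  0.6] j [-0.77  0.   -0.59  0.97  0.02  1.65]
side [(np.int32(15), [256.3, 151.3])]
top [(np.int32(95), [268.9, 174.5]), (np.int32(43), [329.8, 270.0])]
```

Request:
carry_out:
  moves: [-1,0,-0.008,0,0,0,0,-1,0,-0.008,0,0,0,0,-1,0,-0.006,0,0,0,0,-1,0,-0.006,0,0,0,0,-1,0,-0.006,0,0,0,0]

```text
clock: 18.27
tcp_pos: [0.3613, -0.181, 0.1241]
orientation: [-0.006, 0.91, -0.414, 0.015]
wrist_force: [-0.7, -0.5, -0.5]
finger_gap: -0.0001
```

```bash
python3 -c "
from h import *
lid()"
```

```text
t 18.27 tip box x,y,z mm [161.7   6.4 113.1] q [-0.0062  0.9103 -0.4136  0.0146] F [-0.7 -0.5 -0.5] j [-0.68  0.02 -0.56  0.97  0.02  1.75]
side [(np.int32(15), [256.3, 151.3])]
top [(np.int32(96), [269.0, 174.4]), (np.int32(29), [328.4, 270.7])]
```

Request:
carry_out:
  moves: [-1,-0.001,-0.006,0,0,0,0,-1,-0.001,-0.006,0,0,0,0,-1,-0.001,-0.006,0,0,0,0,-1,-0.001,-0.006,0,0,0,0,-1,-0.001,-0.006,0,0,0,0]

```text
clock: 19.0
tcp_pos: [0.3814, -0.1578, 0.1253]
orientation: [-0.004, 0.91, -0.414, 0.015]
wrist_force: [-1.4, -2.0, 1.2]
finger_gap: 0.0001
```

```bash
python3 -c "
from h import *
lid()"
```

```text
t 19.0 tip box x,y,z mm [131.4   1.9 114.3] q [-0.0043  0.91   -0.4143  0.0149] F [-1.4 -2.   1.2] j [-0.6   0.03 -0.54  0.97  0.01  1.83]
side [(np.int32(15), [256.3, 151.3])]
top [(np.int32(96), [268.9, 174.6])]
```

Request:
carry_out:
  moves: [-1,-0.0005,-0.006,-0.002,0,0,0,-1,-0.0005,-0.006,-0.002,0,0,0,-1,-0.0005,-0.006,-0.002,0,0,0,-1,-0.0005,-0.006,-0.002,0,0,0,-1,-0.0005,-0.006,-0.002,0,0,0]

```text
clock: 19.73
tcp_pos: [0.4028, -0.1338, 0.1355]
orientation: [-0.005, 0.91, -0.414, 0.014]
wrist_force: [-1.0, -2.3, -1.7]
finger_gap: 0.0003
```

```bash
cat >> h.py <<'E'
def lidw():
    "lid angle from its near-camera edge line in the wrist view: list strong vertical transitions"
    s=st(); g=env.read_camera('wrist').max(2).astype(float); b=env.calibration('wrist')
    for c in(120,160,400,440):
        d=cv2.GaussianBlur(g[:,c-4:c+5].mean(1)[:,None],(1,5),0).ravel(); e=d[8:]-d[:-8]
        ks=[k+4 for k in range(6,len(e)-6) if abs(e[k])>45 and abs(e[k])==abs(e[k-6:k+7]).max()]
        print(c,[(k,int(e[k-4])) for k in ks])
E
python3 -c "
from h import *
lidw()"
```

```text
t 19.73 tip box x,y,z mm [ 99.5  -2.5 124.5] q [-0.0052  0.9101 -0.4141  0.0138] F [-1.  -2.3 -1.7] j [-0.52  0.05 -0.5   1.    0.01  1.9 ]
120 [(178, 123), (254, -134), (284, 71), (354, -74)]
160 [(163, 77), (177, 146), (254, -145), (284, 76), (330, -74)]
400 [(162, 52), (177, 146), (253, -150), (281, 120), (329, -112)]
440 [(166, -55), (178, 138), (252, -126), (280, 118), (343, 72), (354, -191)]
```

Request:
carry_out:
  moves: [-1,0.001,-0.006,0,0,0,0,-1,0.001,-0.006,0,0,0,0,-1,0.001,-0.006,0,0,0,0,-1,0.001,-0.006,0.001,0,0,0,-1,0,-0.006,0.001,0,0,0]

```text
clock: 20.4
tcp_pos: [0.4293, -0.1149, 0.1343]
orientation: [-0.006, 0.91, -0.414, 0.013]
wrist_force: [-1.4, -0.3, 2.5]
finger_gap: -0.0003
```

Request:
carry_out:
  moves: [-1,0,-0.006,0.001,0,0,0,-1,0,-0.006,0.002,0,0,0,-1,0,-0.006,0.002,0,0,0,-1,0,-0.006,0.002,0,0,0,-1,0,-0.006,0.003,0,0,0]

```text
clock: 21.02
tcp_pos: [0.4548, -0.0938, 0.1248]
orientation: [-0.006, 0.91, -0.414, 0.014]
wrist_force: [-0.9, -0.4, 1.6]
finger_gap: 0.0001
```

```bash
python3 -c "
from h import *
lidw()"
```

```text
t 21.02 tip box x,y,z mm [ 34.    0.9 113.8] q [-0.0062  0.9103 -0.4138  0.014 ] F [-0.9 -0.4  1.6] j [-0.38  0.13 -0.43  0.98  0.01  2.04]
120 [(55, -107), (260, 134), (354, -81)]
160 [(56, -139), (259, 121), (273, 46), (330, -140)]
400 [(58, -143), (257, 149), (330, -114)]
440 [(56, -110), (178, 54), (222, -82), (257, 102), (353, -113)]
```

Request:
carry_out:
  moves: [-1,0,-0.005,0.003,0,0,0,-1,0,-0.005,0.003,0,0,0,-1,0,-0.005,0.003,0,0,0,-1,0,-0.005,0.004,0,0,0,-1,0,-0.004,0.004,0,0,0]

```text
clock: 21.7
tcp_pos: [0.4755, -0.0766, 0.1072]
orientation: [-0.007, 0.91, -0.414, 0.014]
wrist_force: [-0.9, -0.8, 2.0]
finger_gap: 0.0
```

Request:
carry_out:
  moves: [-1,0,-0.004,0.004,0,0,0,-1,0,-0.004,0.004,0,0,0,-1,0,-0.004,0.004,0,0,0,-1,0,-0.004,0.004,0,0,0,-1,0,-0.004,0.004,0,0,0]

```text
clock: 22.32
tcp_pos: [0.4918, -0.0626, 0.0857]
orientation: [-0.006, 0.91, -0.414, 0.014]
wrist_force: [-0.4, -1.4, 0.4]
finger_gap: -0.0002
```

```bash
python3 -c "
from h import *
lidw()"
```

```text
t 22.32 tip box x,y,z mm [-14.4   1.3  74.7] q [-0.0064  0.9103 -0.4138  0.0139] F [-0.4 -1.4  0.4] j [-0.29  0.22 -0.42  0.9   0.01  2.13]
120 [(127, -163), (337, 141), (354, -122)]
160 [(126, -120)]
400 [(17, 139), (128, -165)]
440 [(127, -123), (333, 153), (353, -123)]
```

Next: to ~15° (−27, .058), then slower.

Request:
carry_out:
  moves: [-1,0,-0.003,0.004,0,0,0,-1,0,-0.003,0.004,0,0,0,-1,0,-0.002,0.004,0,0,0,-1,0,-0.002,0.004,0,0,0,-1,0,-0.002,0.004,0,0,0]

```text
clock: 23.0
tcp_pos: [0.5022, -0.0536, 0.0644]
orientation: [-0.007, 0.91, -0.414, 0.014]
wrist_force: [-1.2, -0.0, 1.1]
finger_gap: -0.0001
```

Request:
carry_out:
  moves: [-1,0,-0.001,0.003,0,0,0,-1,0,-0.001,0.003,0,0,0,-1,0,-0.001,0.003,0,0,0,-1,0,-0.001,0.003,0,0,0,-1,0,-0.001,0.003,0,0,0]

```text
clock: 23.62
tcp_pos: [0.5069, -0.0498, 0.0485]
orientation: [-0.007, 0.91, -0.413, 0.014]
wrist_force: [-1.6, 0.6, 1.1]
finger_gap: 0.0001
```

Request:
carry_out:
  moves: [-1,0,0,0.002,0,0,0,-1,0,0,0.002,0,0,0,-1,0,0,0.002,0,0,0,-1,0,0,0.0015,0,0,0,-1,0,0,0.0015,0,0,0]

```text
clock: 24.25
tcp_pos: [0.5081, -0.0499, 0.0391]
orientation: [-0.007, 0.91, -0.413, 0.014]
wrist_force: [0.4, 1.1, 0.3]
finger_gap: 0.0001
```

```bash
python3 -c "
from h import *
lidw()"
```

```text
t 24.25 tip box x,y,z mm [-35.1   2.2  28.1] q [-0.0075  0.9104 -0.4135  0.0145] F [0.4 1.1 0.3] j [-0.26  0.3  -0.45  0.79  0.01  2.16]
120 [(171, -164)]
160 [(163, -121), (174, -63)]
400 [(10, -176), (29, 137), (173, -91)]
440 [(42, 149), (171, -161)]
```

Request:
carry_out:
  moves: [-1,0,0,0.0015,0,0,0,-1,0,0,0.0015,0,0,0,-1,0,0,0.0015,0,0,0,-1,0,0,0.0015,0,0,0,-1,0,0,0.0015,0,0,0]

```text
clock: 24.92
tcp_pos: [0.5085, -0.0499, 0.0312]
orientation: [-0.008, 0.91, -0.414, 0.015]
wrist_force: [0.3, 0.3, 0.7]
finger_gap: -0.0004
```

Request:
carry_out:
  moves: [-1,0,0,0.0015,0,0,0,-1,0,0,0.0015,0,0,0,-1,0,0,0.0015,0,0,0,-1,0,0,0.0015,0,0,0,-1,0,0,0.001,0,0,0]

```text
clock: 25.55
tcp_pos: [0.5088, -0.0498, 0.027]
orientation: [-0.008, 0.91, -0.413, 0.015]
wrist_force: [-4.1, 1.7, 8.9]
finger_gap: -0.0002
```

Request:
carry_out:
  moves: [-1,0,0,0.0015,0,0,0,-1,0,0,0.0015,0,0,0,-1,0,0,0.0015,0,0,0,-1,0,0,0,0,0,0,-1,0,0,0,0,0,0]

```text
clock: 26.18
tcp_pos: [0.5085, -0.05, 0.0273]
orientation: [-0.007, 0.91, -0.413, 0.016]
wrist_force: [0.5, 0.2, -0.1]
finger_gap: 0.0001
```

Request:
carry_out:
  moves: [-1,0,0,-0.005,0,0,0,-1,0,0,-0.03,0,0,0,-1,0,0,-0.05,0,0,0,-1,0,0,-0.06,0,0,0,-1,0,0,-0.06,0,0,0]

```text
clock: 26.8
tcp_pos: [0.4969, -0.0492, 0.2317]
orientation: [-0.006, 0.91, -0.414, 0.009]
wrist_force: [1.3, -0.4, 0.2]
finger_gap: -0.0001
```

Request:
carry_out:
  moves: [-1,0.06,0,0,0,0,0,-1,0.06,0,0,0,0,0,-1,0.06,0,0,0,0,0,-1,0.06,0,0,0,0,0,-1,0,0,0,0,0,0]

```text
clock: 27.42
tcp_pos: [0.6622, -0.2358, 0.2422]
orientation: [-0.006, 0.911, -0.413, 0.015]
wrist_force: [-0.6, 1.1, 0.3]
finger_gap: -0.0003
```

```bash
python3 - <<'E'
from h import *
st(); np.set_printoptions(precision=1,suppress=True)
a=cv2.imread('pics/top0.png'); n=env.read_camera('top')[:,:,::-1]; sd=env.read_camera('side')[:,:,::-1]; cv2.imwrite('pics/top9.png',n); cv2.imwrite('pics/side9.png',sd)
for nm,im in(('top',n),('side',sd)):
    m=(im.max(2)<62).astype(np.uint8); m=cv2.morphologyEx(m,cv2.MORPH_OPEN,np.ones((3,3)))
    k,l,stt,cen=cv2.connectedComponentsWithStats(m)
    ctr=(270,230) if nm=='top' else (310,215)
    for i in range(1,k):
        if stt[i,4]>300: print(nm,i,stt[i],cen[i],cv2.boxPoints(cv2.minAreaRect(np.argwhere(l==i)[:,::-1].astype(np.float32))).tolist())
X=lambda x,y,z:np.r_[C+BX*x+BY*y,z]
print('expected shut z=.038 top',[proj('top',X(x,y,.038)) for x,y in((-.075,-.14),(-.075,.14),(.075,.14),(.075,-.14))])
print('expected side',[proj('side',X(x,y,.038)) for x,y in((-.075,-.14),(-.075,.14),(.075,.14),(.075,-.14))])
f=lambda im,lo,hi,r:[c for c in [np.argwhere(cv2.inRange(cv2.cvtColor(im,cv2.COLOR_BGR2HSV),lo,hi)[r[0]:r[1],r[2]:r[3]]>0).mean(0)[::-1]+[r[2],r[0]]]]
s0=cv2.imread('pics/side0.png')
for nm,lo,hi,r,rs in(('red cap',(0,150,120),(6,255,255),(260,310,215,260),(230,260,310,345)),('seal',(45,80,60),(85,255,255),(195,225,220,245),(225,250,255,275))):
    print(nm,f(a,lo,hi,r),f(n,lo,hi,r),f(s0,lo,hi,rs),f(sd,lo,hi,rs))
E
```

```text
t 27.43 tip box x,y,z mm [-31.4 243.6 231.2] q [-0.0062  0.9108 -0.4125  0.015 ] F [-0.6  1.1  0.3] j [-0.46  0.55  0.46  1.45  0.01  1.96]
top 4 [   6  149   74   60 3564] [ 42.5 178.2] [[3.2968223094940186, 158.26718139648438], [73.93134307861328, 147.187255859375], [81.87430572509766, 197.82363891601562], [11.239784240722656, 208.903564453125]]
top 8 [ 240  181   81   99 3586] [281.1 231.7] [[237.24644470214844, 244.07937622070312], [308.8072814941406, 178.74124145507812], [343.22991943359375, 216.44229125976562], [271.6690979003906, 281.7804260253906]]
side 3 [262  91  21  38 475] [271.5 106.1] [[262.0, 91.0], [282.0, 91.0], [282.0, 128.0], [262.0, 128.0]]
side 12 [ 269  199   67   50 1934] [300.4 222.9] [[268.2254943847656, 205.32095336914062], [325.9814758300781, 193.16180419921875], [335.6048278808594, 238.8726806640625], [277.8488464355469, 251.03182983398438]]
side 18 [  75  326   99   80 4564] [125.1 365.3] [[73.31461334228516, 388.6966552734375], [124.26966857910156, 307.1685791015625], [175.50564575195312, 339.1910400390625], [124.55058288574219, 420.7191162109375]]
side 22 [ 12 389  29  31 479] [ 26.4 405.3] [[10.151596069335938, 389.8755798339844], [25.239830017089844, 382.7285461425781], [41.977386474609375, 418.0633850097656], [26.88915252685547, 425.2104187011719]]
expected shut z=.038 top [array([238.6, 243.4]), array([311.5, 178.5]), array([346.6, 217.2]), array([273.7, 282.9])]
expected side [array([294.2, 244.6]), array([269.2, 202.9]), array([307.8, 196.5]), array([337.8, 236.3])]
red cap [array([236.4, 282.4])] [array([238.1, 278.7])] [array([326.6, 245.4])] [array([326.4, 245.3])]
seal [array([231., 209.])] [array([230.9, 209. ])] [array([263.7, 236.8])] [array([263.6, 236.8])]
```

```bash
python3 -c "
from workcell import env
print(env.hand_in())"
```

```text
the job is handed in; nothing more can be done
None
```

I pushed the mixing leaf down flat first, then pushed the standing lid over it until it was shut. I then lifted the arm clear and handed the job in at about 27 s on the robot's clock.

- **Leaf:** it came to its stop at about 25 N, and a picture from above showed it lying flat.
- **Lid:** it met its stop at about 9 N. Three more small pushes did not move it further. The fingertip height there worked out to about 38 mm, the height of the box when shut.
- **Box:** in the last images the black top matched the expected shut outline to within about 3 pixels from above, so the box had not visibly moved.
- **Other things on the table:** the seal and the ink bottle were unmoved in the side view. In the top view the bottle's red cap read about 4 pixels off, which I took to be the arm covering part of it. I did not re-measure the water cup, paste pot, ink stick, paperweight or dish after the job.

**Disagreements and limits:**
- **Fingertip reach:** the shut fingertips stood about 11 mm behind the tool point, not 11 mm ahead as given. Because of this my first pass went over the leaf without touching it, and I repeated it lower.
- **Final view:** I had used all 12 picture views by then, so the final check was by numbers only.

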